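# Set the sliding carriage of a length rail to the stop with the post

### The job

On the length-setting rail, press down the rubber pad in the middle of the carriage with your fingertips to free its brake and, keeping the pad pressed for as long as the carriage moves, push the carriage along the rail until it bears against the stop that carries the upright post. Then let the pad spring back up so the brake holds the carriage there, and draw clear. Do not drag the carriage with its brake on, and leave the gauge, loupe, marker and manifold block where they lie.

Things in the scene. Friction and masses are not known exactly. Their poses are not given: they have to be found in the camera images.
- rail: fixed rail unit: dark steel base plate 90 (x) x 360 (y) x 8 mm with a steel bar 24 mm wide and 20 mm high (above the surface) along its middle. Origin: centre of the underside, on the work surface. Its y axis is the rail's direction (axes as the world's at yaw 0).
- carriage (a joint): position of the carriage along the rail's y axis, m; 0 at the middle of the rail, grows toward the rail's +y. Sliding friction with the pad pressed is 1 to 2 N; with the pad up the brake holds against about 20 N.
- carriage_mid (a point): centre of the carriage at the height of its deck (30.5 mm above the surface). The carriage is an aluminium saddle 76 mm across the rail and 90 mm along it, captive on the rail, with a raised end bar at each end (12 mm along the rail, top 44 mm above the surface, inner faces 33 mm from the middle). Its end faces are flat, 45 mm from this point.
- pad_top (a point): centre of the top of the dark ribbed rubber release pad in the middle of the carriage, 46 mm across x 44 mm along the rail, 40 mm above the surface when up. It moves along with the carriage and goes straight down when pressed.
- pad (a joint): how far the release pad is pressed, m: 0 up (brake on), 0.008 at the bottom. The spring needs 12 N to start and 14.4 N at the bottom; the brake is free from about 0.001 on, and bites again as soon as the pad comes up.
- post_stop: the stop to push to, at either end of the rail: fixed steel clamp block astride the rail, 64 mm across x 30 mm along it, top at 36 mm, with an upright round post (11 mm thick, top at 68 mm). Origin: at the surface under its centre; its flat faces are 15 mm from there along the rail, so the carriage bears on it at 60 mm from carriage_mid. A clamp knob stands out to 48 mm on its +x side.
- plain_stop: the same clamp block without a post, at the other end of the rail. Same origin and sizes.
- gauge: bystander: plug gauge lying behind the rail, 25 x 98 x 25 mm, loose; origin centre of underside
- loupe: bystander: black eye loupe standing behind the rail, 37 mm across, 26 mm high, loose; origin centre of underside
- marker: bystander: felt marker lying in front of the rail, 13 x 130 x 13 mm, loose; origin centre of underside
- block: bystander: gold-coloured manifold block lying at the back, 44 x 211 x 44 mm, loose; origin centre of underside

How it is judged:
By the outcome, as a careful person would: the job done as asked, in the order asked, and still so for the second after the job is handed in, with the robot touching nothing.
It also fails if it takes over 32 s, if anything falls off the work surface, if the arm or the gripper's body presses on something with over 40 N, if the wrist force passes 120 N, or if a joint passes its speed limit or range.

### The arm

A 6-joint arm with a two-finger parallel gripper is mounted at the origin on a cart in front of the work surface, level with it; the furniture and walls round the work are solid. World frame = base frame: x ahead of the robot, y to its left, z up, the work surface at z = 0. Lengths are in m, angles in degrees, forces in N, time in s.
With the tool pointing down it reaches from about 0.4 to 0.825 m from the base axis. Payload 7 kg.
Tool frame: the origin (TCP) lies on the centre line of the jaws, within the pads' length; the fingertips stand 8 mm ahead of it and the grasp point (between the pads) lies 11 mm behind it; z points along the fingers, y is the line along which they close (so a half turn about z gives the same grasp; the last joint's range is limited). The gripper opens to 88 mm and grips with 3 to 60 N. Pads are 19 mm wide; open, the fingers measure 130 mm over their backs; the gripper's body (78 mm by 193 mm) begins 47 mm behind the grasp point.
Start: joints at [-49.211, 20.546, 0.682, 0, -70.136, -16.507], TCP at [0.278, -0.615, 0.235] pointing down, gripper open.
Joint ranges: [-176.03, 176.03], [-82.01, 121.73], [-58.28, 71.71], [-173.87, 95.51], [-174.79, -0.11], [-173.66, 173.66]. Speed limits (degrees/s): [136.94, 136.94, 172.46, 180, 180, 180].

### API

Orientations are given as [roll, pitch, yaw] about the fixed x, y, z axes, in that order (R = Rz(yaw) Ry(pitch) Rx(roll)).
In Python, from plant import ctrl, vision gives the robot as it stands. The module is installed in compiled form; this text tells all that it offers.
- The arm moves only by the tool move_arm, never from a script. Its argument "moves" is one flat list of numbers, 7 for each row, row after row: the finger opening in cm, from 0 to 8.76, then the shift along the tool's x, y, z in cm, then the turn, a rotation vector about the tool's x, y, z in rad. A call has 1 to 8 rows; each row shifts and turns the commanded pose from where the row before left it, along the tool's axes as they then stand; what a row does not reach is not made up. A row lasts 1/10 s, in which the tool goes at most 50 mm and 8.59 degrees, less where a joint would pass 70% of its speed; a pose out of reach is approached as far as the arm can. A call with a gripper value outside its range is refused whole. The fingers move at their own pace and stop on an object; the grip force is fixed at half the most. Time passes only in rows, so rows that do not move let the fingers close. It gives the time, the measured TCP pose, the force, the opening and the grip force at its end, in the units of the state.
- ctrl.get_obs(): the state, without advancing time (a new reading comes with each control period).
- vision.snapshot(name): name is "scene" or "top" or "wrist"; returns (picture, depth): 384x512x3 uint8, red, green, blue; 384x512 float32, m along the optical axis (not along the pixel's ray), 0 where there is no reading.
- vision.camera_model(name): a dict with "vertical_fov" (degrees; the focal length in pixels is half the picture's height over the tangent of half this angle, whatever the lens; pixels are square), "cx", "cy" (the principal point, pixels), "D" ([k1, k2, p1, p2, k3] as OpenCV has them; the pictures are not rectified), "cam_to_world" (4x4, takes a point from camera to world coordinates). Camera axes: x right, y down, z forward; pixel columns grow to the right and rows downward; lengths in m; the calibration is good to about 2 mm. A picture is of the moment at which its call begins: read the wrist's pose just before it. camera_model takes no time and is no camera call; for the wrist camera it gives the pose at the moment of the call.
- ctrl.close_job(): hands the job in; it is judged then, once.
The state is a dict: "clock": time; "joint_pos": joint angles; "qvel": joint speeds; "tau": joint torques, N m; "tool_pos": TCP position; "orientation": TCP orientation; "force": force on the tool from outside, world axes, zero at the start; "moment": the same for the moment, N m; "opening": finger opening in m; "gripper_force": force on a finger pad.
Only numpy, scipy, OpenCV 4.12 (cv2) and the standard library are available. Lean on these libraries where they do the work, as an engineer would, in place of code of your own. Each camera call takes 0.05 s, during which the arm holds its last target. There are 200 camera calls.

## Working session

There is one attempt and no reset: what is moved stays moved. The work goes in short steps, Python scripts to look and compute and a tool call to move; the robot and the scene stay as the last step left them, time stands still between calls to the robot, and variables do not carry over. Pictures are saved under pics/ and viewed, at most 10 in all, crops included, and the job is handed in when it is done.

Besides the shell and the picture viewer there is one more tool, called after "Call:" in YAML: its name, and indented under it one key for each argument. move_arm: Moves the arm, as the interface text tells. Its arguments: {"type":"object","properties":{"moves":{"type":"array"}},"required":["moves"]}

```bash
mkdir -p pics
cat > h.py <<'E'
import numpy as np, cv2
from plant import ctrl, vision
def pt(name,u,v,z):
    m=vision.camera_model(name); f=192/np.tan(np.radians(m["vertical_fov"]/2))
    K=np.array([[f,0,m["cx"]],[0,f,m["cy"]],[0,0,1]])
    r=cv2.undistortPoints(np.array([[[u,v]]],float),K,np.array(m["D"]))[0,0]
    T=np.array(m["cam_to_world"]); d=T[:3,:3]@np.array([r[0],r[1],1]); o=T[:3,3]
    return o+d*(z-o[2])/d[2]
E
python3 - <<'E'
from h import *
ps=[]
for n in("scene","top"):
    p,d=vision.snapshot(n); cv2.imwrite(f"pics/{n}0.png",p[:,:,::-1]); np.save(n+"d.npy",d)
    m=vision.camera_model(n);print(n,np.round(m["cam_to_world"],3).tolist(),m["vertical_fov"])
o=ctrl.get_obs();print(o["clock"],o["tool_pos"],o["orientation"],o["force"],o["opening"])
E
```

```text
scene [[-0.866, -0.191, 0.462, 0.179], [-0.499, 0.374, -0.781, 0.62], [-0.024, -0.907, -0.419, 0.394], [0.0, 0.0, 0.0, 1.0]] 45.786206811432976
top [[0.013, -0.997, 0.08, 0.497], [-1.0, -0.014, -0.009, -0.039], [0.01, -0.08, -0.997, 0.985], [0.0, 0.0, 0.0, 1.0]] 43.17582985773181
0.1 [ 0.27736529 -0.61490257  0.23371302] [ 1.79913410e+02 -9.32063854e-03 -1.55722072e+02] [-0.26958754  1.00226382  0.50013174] 0.08761533044467541
```

View pics/top0.png

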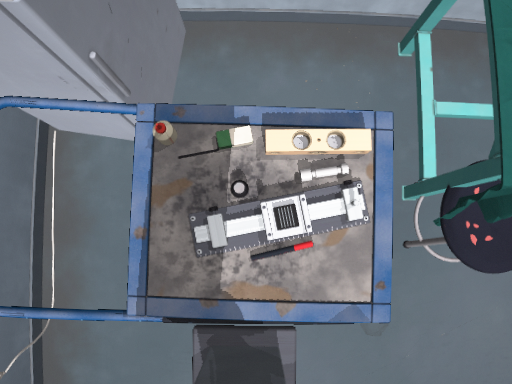

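View pics/scene0.png

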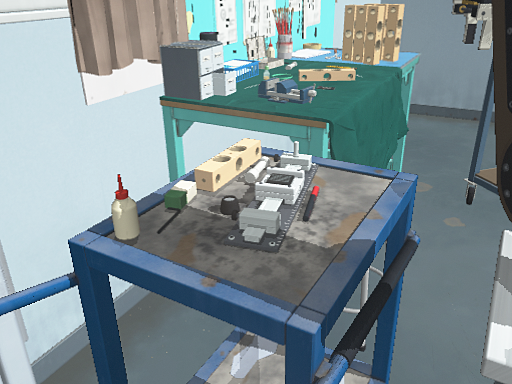

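The post stands on the far stop in the scene picture (296,148). In the top picture that is the right-hand stop at about (355,203), with the carriage at about (287,216). I'll enlarge the top view to measure.

Run:
```python
import cv2
p=cv2.imread("pics/top0.png")[165:265,180:380]
cv2.imwrite("pics/crop.png",cv2.resize(p,None,fx=4,fy=4,interpolation=cv2.INTER_CUBIC))
```

```text
(no output)
```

View pics/crop.png

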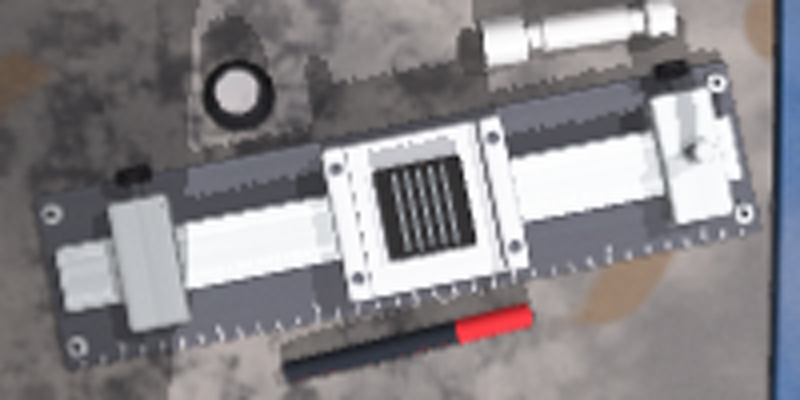

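The post stop is on the right in the crop, centred near (691,154); the plain stop is at (148,263). The carriage corners are (322,155), (500,116), (527,265) and (350,300), and the dark pad is centred near (425,207).

Run:
```python
from h import *
def q(u,v,z): return pt("top",180+(u+.5)/4-.5,165+(v+.5)/4-.5,z)
car=np.mean([q(*c,.044) for c in((322,155),(500,116),(527,265),(350,300))],0)
pad=q(425,207,.040); post=q(691,154,.036); plain=q(148,263,.036)
base=np.mean([q(*c,.008) for c in((52,214),(717,83),(743,213),(78,346))],0)
print("car",car,"pad",pad,"post",post,"plain",plain,"base",base)
for a,b in((post,plain),(q(743,213,.008),q(78,346,.008)),(q(717,83,.008),q(52,214,.008))):
    d=b-a;print("yaw",np.degrees(np.arctan2(-d[0],d[1])),np.linalg.norm(d[:2]))
y=np.radians(-11);
d=(pad-post)[:2];print("dist",np.linalg.norm(d), "travel",np.linalg.norm(d)-.06)
p,dep=vision.snapshot("wrist");cv2.imwrite("pics/w0.png",p[:,:,::-1])
```

```text
car [ 0.52736051 -0.09451937  0.044     ] pad [ 0.52840246 -0.09477057  0.04      ] post [ 0.55621803 -0.22650723  0.036     ] plain [0.49929438 0.04003666 0.036     ] base [ 0.52576304 -0.08405757  0.008     ]
yaw 12.05510682300721 0.2725544851763527
yaw 11.958598075412846 0.34330790765299324
yaw 11.93008031698788 0.34442861438947153
dist 0.13464119891089388 travel 0.07464119891089388
```

Call:
move_arm:
  moves: [0,0,0,0,0,0,0.107,0,0,0,0,0,0,0.107,0,-2.36,3.04,0,0,0,0,0,-2.36,3.04,0,0,0,0,0,-2.36,3.04,0,0,0,0,0,-2.36,3.04,0,0,0,0,0,-2.36,3.04,0,0,0,0,0,-2.36,3.04,0,0,0,0]

```text
clock: 0.95
tool_pos: [0.3784, -0.4059, 0.2344]
orientation: [180.0, -0.0, -168.0]
force: [1.3, 0.3, 0.8]
opening: 0.0296
gripper_force: 0.0
```

Call:
move_arm:
  moves: [0,-2.36,3.04,1,0,0,0,0,-2.36,3.04,1,0,0,0,0,-2.36,3.04,1,0,0,0,0,-2.36,3.04,1,0,0,0,0,-2.36,3.04,1,0,0,0,0,-2.36,3.04,1,0,0,0,0,-2.36,3.04,1,0,0,0,0,0,0,0,0,0,0]

```text
clock: 1.75
tool_pos: [0.4962, -0.1617, 0.1632]
orientation: [180.0, -0.1, -167.8]
force: [-0.6, -0.6, -0.5]
opening: 0.0005
gripper_force: 0.0
```

Run:
```python
from h import *
o=ctrl.get_obs();print(o["clock"],o["tool_pos"],o["orientation"],o["force"],o["opening"])
p,d=vision.snapshot("wrist");cv2.imwrite("pics/w1.png",p[:,:,::-1])
```

```text
1.75 [ 0.49622386 -0.161685    0.16321653] [ 1.79959781e+02 -8.06829490e-02 -1.67786624e+02] [-0.63714812 -0.64649719 -0.54806347] 0.0005046080079293057
```

View pics/w1.png

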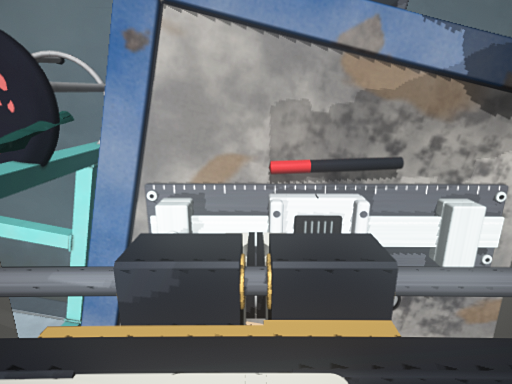

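The wrist view shows the rail lying horizontal. The carriage's end bars span columns 270–369 near row 200, and the pad spans columns 295–341 with its top edge at row 215. The left stop is at columns 158–190.

Run:
```python
from h import *
R=np.array([[-.978,-.208],[-.208,.978]])
t=ctrl.get_obs()["tool_pos"][:2]
q=lambda u,v,z:pt("wrist",u,v,z)
for n,p in dict(padL=q(295,215,.04),padR=q(341,215,.04),carL=q(270,197,.044),carR=q(369,197,.044),front=q(319,197,.044),stopL=q(158,200,.036),stopLi=q(190,200,.036)).items(): print(n,p.round(4),"tool xy",(R@(p[:2]-t)).round(4))
print("top pad in tool",R@(np.array([.5284,-.0948])-t))
```

```text
padL [ 0.5104 -0.1219  0.04  ] tool xy [-0.023   0.0372]
padR [ 0.5015 -0.0807  0.04  ] tool xy [-0.0228  0.0793]
carL [ 0.4974 -0.1486  0.044 ] tool xy [-0.0048  0.0138]
carR [ 0.4788 -0.0628  0.044 ] tool xy [-0.0044  0.1015]
front [ 0.4882 -0.106   0.044 ] tool xy [-0.0046  0.0573]
stopL [ 0.5242 -0.2474  0.036 ] tool xy [-0.0104 -0.0884]
stopLi [ 0.518  -0.2188  0.036 ] tool xy [-0.0103 -0.0592]
top pad in tool [-0.04623295  0.05991646]
```

Call:
move_arm:
  moves: [0,-1.5,1.95,2,0,0,0,0,-1.5,1.95,2,0,0,0,0,-1.5,1.95,2,0,0,0,0,0,0,2,0,0,0,0,0,0,1.5,0,0,0,0,0,0,0.5,0,0,0,0,0,0,0,0,0,0]

```text
clock: 2.5
tool_pos: [0.5266, -0.099, 0.0642]
orientation: [-180.0, -0.1, -168.0]
force: [-0.5, -0.5, 0.2]
opening: 0.0002
gripper_force: 0.0
```

Run:
```python
from h import *
o=ctrl.get_obs();print(o["clock"],o["tool_pos"],o["orientation"],o["force"])
p,d=vision.snapshot("wrist");s,d=vision.snapshot("scene")
cv2.imwrite("pics/c2.png",np.hstack([cv2.resize(p[150:300,180:420],(400,250)),cv2.resize(s[130:260,210:340],(400,400))[:250]])[:,:,::-1])
```

```text
2.5 [ 0.526591   -0.0989987   0.06418155] [-1.79999917e+02 -8.08581117e-02 -1.68024717e+02] [-0.46092563 -0.45215276  0.20665468]
```

View pics/c2.png

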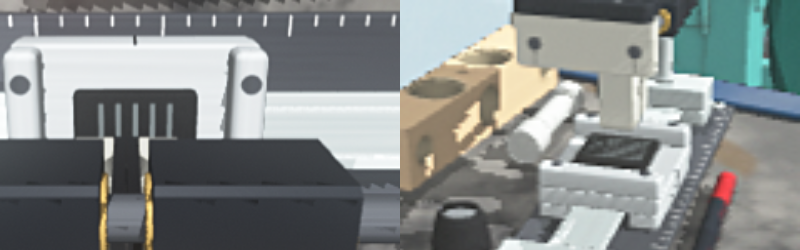

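The closed tips hang over the pad, with their centre at column 127 against the pad's 135, so about 3 mm short along the rail. I'll correct that and go down.

Call:
move_arm:
  moves: [0,-0.1,0.3,0.5,0,0,0,0,0,0,0.6,0,0,0,0,0,0,0.3,0,0,0,0,0,0,0.2,0,0,0,0,0,0,0.2,0,0,0,0,0,0,0,0,0,0]

```text
clock: 3.2
tool_pos: [0.5275, -0.0953, 0.0472]
orientation: [-180.0, -0.0, -167.9]
force: [-4.4, 0.9, 12.0]
opening: 0.0003
gripper_force: 5.9
```

Call:
move_arm:
  moves: [0,0,0,0.2,0,0,0,0,0,0,0.2,0,0,0,0,0,0,0.2,0,0,0,0,0,0,0,0,0,0]

```text
clock: 3.6
tool_pos: [0.5275, -0.0953, 0.0415]
orientation: [-180.0, 0.0, -167.9]
force: [-4.8, 0.4, 13.6]
opening: 0.0001
gripper_force: 6.8
```

Call:
move_arm:
  moves: [0,0,-0.2,0,0,0,0,0,0,-0.4,0,0,0,0,0,0,-0.6,0,0,0,0,0,0,-0.6,0,0,0,0,0,0,-0.6,0,0,0,0,0,0,-0.5,0,0,0,0,0,0,-0.3,0,0,0,0,0,0,0,0,0,0,0]

```text
clock: 4.4
tool_pos: [0.5343, -0.1272, 0.0418]
orientation: [-179.9, 0.0, -168.0]
force: [-4.1, -2.2, 14.0]
opening: 0.0005
gripper_force: 6.8
```

Run:
```python
from h import *
p,d=vision.snapshot("wrist");s,d=vision.snapshot("scene");o=ctrl.get_obs();print(o["tool_pos"],o["force"],o["moment"])
cv2.imwrite("pics/c3.png",np.hstack([cv2.resize(p[150:300,100:420],(533,250)),cv2.resize(s[130:260,240:340],(250,325))[:250]])[:,:,::-1])
```

```text
[ 0.53428525 -0.12713303  0.04184632] [-4.21711426 -2.3433442  13.03663915] [-0.84813524  1.50521066 -0.00421956]
```

View pics/c3.png

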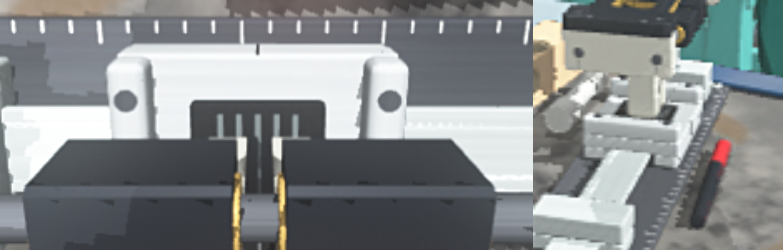

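The carriage moves with the tips; the pad is still centred under them. About 4.2 cm is left.

Call:
move_arm:
  moves: [0,0,-0.4,0,0,0,0,0,0,-0.6,0,0,0,0,0,0,-0.7,0,0,0,0,0,0,-0.7,0,0,0,0,0,0,-0.6,0,0,0,0,0,0,-0.4,0,0,0,0,0,0,-0.2,0,0,0,0,0,0,0,0,0,0,0]

```text
clock: 5.3
tool_pos: [0.5418, -0.1624, 0.0419]
orientation: [-179.9, 0.0, -168.0]
force: [-3.9, -2.7, 12.8]
opening: 0.0003
gripper_force: 6.7
```

Call:
move_arm:
  moves: [0,0,-0.2,0,0,0,0,0,0,-0.15,0,0,0,0,0,0,-0.1,0,0,0,0,0,0,0,0,0,0,0]

```text
clock: 5.7
tool_pos: [0.5427, -0.1666, 0.0419]
orientation: [-180.0, 0.0, -167.9]
force: [-4.7, -0.4, 13.9]
opening: 0.0002
gripper_force: 6.7
```

Call:
move_arm:
  moves: [0,0,-0.15,0,0,0,0,0,0,-0.15,0,0,0,0,0,0,0,0,0,0,0]

```text
clock: 6.0
tool_pos: [0.5432, -0.1691, 0.0418]
orientation: [-180.0, 0.0, -168.0]
force: [-4.5, 2.5, 13.2]
opening: 0.0007
gripper_force: 6.8
```

Call:
move_arm:
  moves: [0,0,-0.15,0,0,0,0,0,0,-0.15,0,0,0,0,0,0,0,0,0,0,0]

```text
clock: 6.3
tool_pos: [0.5439, -0.1709, 0.0416]
orientation: [180.0, 0.0, -168.0]
force: [-4.9, 9.2, 13.6]
opening: 0.0001
gripper_force: 6.8
```

Call:
move_arm:
  moves: [0,0,-0.15,0,0,0,0,0,0,-0.15,0,0,0,0,0,0,0,0,0,0,0]

```text
clock: 6.6
tool_pos: [0.545, -0.1737, 0.0418]
orientation: [180.0, 0.1, -168.0]
force: [-3.5, 9.5, 13.4]
opening: 0.001
gripper_force: 6.8
```

Run:
```python
from h import *
s,d=vision.snapshot("top");w,d=vision.snapshot("wrist");o=ctrl.get_obs();print(o["tool_pos"],o["force"])
cv2.imwrite("pics/c4.png",np.vstack([cv2.resize(s[165:240,250:380],(780,300)),cv2.resize(w[170:270,100:360],(780,300))])[:,:,::-1])
```

```text
[ 0.54500392 -0.17371582  0.0417771 ] [-4.12233735  9.61185425 13.43722941]
```

View pics/c4.png

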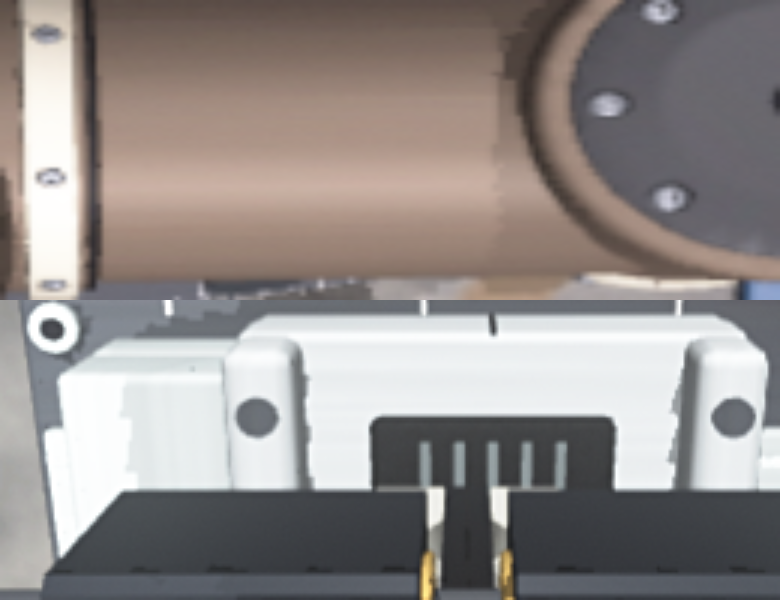

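The carriage bears against the post stop: its end bar meets the block at about column 230 in the lower picture, and the push force has levelled off at 9.5 N as the tips slip on the pad. Now I'll lift straight up and draw clear.

Call:
move_arm:
  moves: [0,0,0,-0.2,0,0,0,0,0,0,-0.3,0,0,0,0,0,0,-0.4,0,0,0,0,0,0,-1,0,0,0,0,0,0,-3,0,0,0,0,0,0,-4,0,0,0,0,0,0,-4,0,0,0,0,0,0,0,0,0,0]

```text
clock: 7.5
tool_pos: [0.5477, -0.1756, 0.176]
orientation: [-179.8, 0.5, -167.9]
force: [0.5, -0.2, -0.3]
opening: 0.0006
gripper_force: 0.0
```

Call:
move_arm:
  moves: [0,3,-4,-1,0,0,0,0,3,-4,-1,0,0,0,0,3,-4,0,0,0,0,0,3,-4,0,0,0,0,0,2,-4,0,0,0,0,0,2,-4,0,0,0,0,0,0,0,0,0,0,0,0,0,0,0,0,0,0]

```text
clock: 8.3
tool_pos: [0.4377, -0.4422, 0.1886]
orientation: [180.0, -0.0, -168.1]
force: [-0.2, 0.4, -1.0]
opening: 0.0004
gripper_force: 0.0
```

Run:
```python
from h import *
s,d=vision.snapshot("top");o=ctrl.get_obs();print(o["clock"],o["tool_pos"],o["force"])
cv2.imwrite("pics/c5.png",cv2.resize(s[115:265,180:380],(800,600),interpolation=cv2.INTER_CUBIC)[:,:,::-1])
```

```text
8.35 [ 0.43826773 -0.44126134  0.18885129] [-0.02706777  0.03280677  0.54493954]
```

View pics/c5.png

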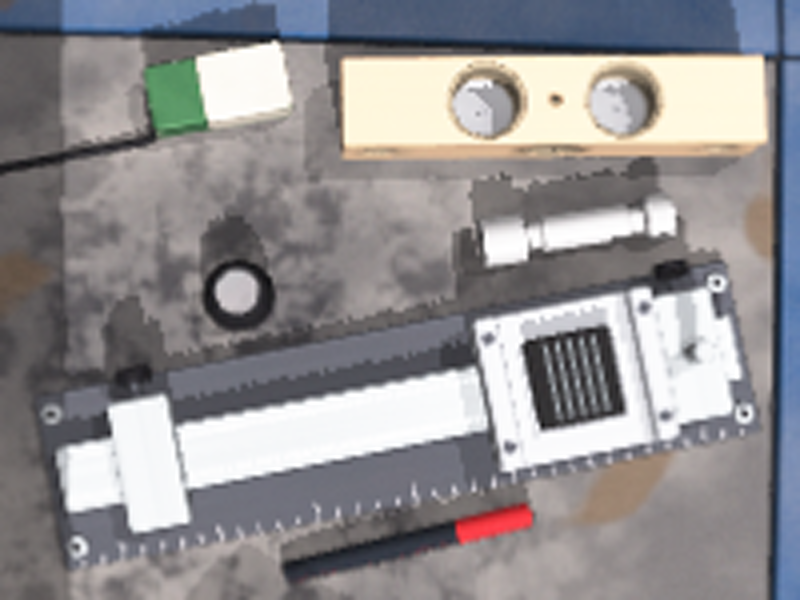

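The carriage now sits against the post stop at about (650,380), with its pad back up. The gauge, loupe, marker and block are where they were.

```bash
python3 -c "
from plant import ctrl
print(ctrl.close_job())"
```

```text
the job is handed in; nothing more can be done
None
```

The carriage bears against the post stop with its pad up and brake on, the arm is clear, the bystanders look unmoved in the last top view, and the job was handed in at about 8.4 s.

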